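# Drive a seized cross-pin out of an injector clamp stand

### The job

The brass cross-pin of the injector clamp stand is seized. Take the red-handled drift punch from its cradle, feel through the slot in the yellow-banded cheek for the pin's sunken end, and press the pin through with the punch until it stands at least 20 mm out of the opposite cheek, never pressing the punch against the stand or pin with more than 25 N. Then lay the punch back in its cradle, resting in both notches, keep the gripper off the stand and leave the jar, the nut and the weight where they are.

Things in the scene. Friction and masses are not known exactly. Their poses are not given: they have to be found in the camera images.
- stand: Fixed grey clamp stand. Origin at table level midway between its two upright cheeks, z up. Cheeks: 108 mm along x, 8 mm thick, outer faces at y = -30 and +30 mm. Dark cover over them, top 94 mm high, yellow band along its y = -30 edge: drive from there towards +y. Base plate 12 mm thick, x -125 to +70, y -45 to +45 mm. An injector (25 mm thick, 157 mm high) stands in a 38 mm collar at x = -95 mm, y = 0.
- slot (a point): Centre of the slot in the yellow-banded cheek, on its outer face (stand x = 0, y = -30 mm, 70 mm above the table); axes as the stand's. The slot is 36 mm long along x, 12 mm high and open through the 8 mm cheek; the opposite cheek has the same.
- eye_face (a point): Point 10 mm behind slot (stand x = 0, y = -20 mm, 70 mm up; axes as the stand's), on the flat steel face of the eye block seen through the slot. The block is jammed at an unmeasured place along x: its hole, 9 mm wide (x) and 12 mm high, centred 70 mm up, may lie anywhere from x = -12 to +12 mm. Beside the hole a tip meets solid steel at this depth; in the hole it goes on to the pin.
- pin (a joint): Travel (m) of the 7 mm thick, 40 mm long brass pin towards the stand's +y, along the middle of the eye's hole. Starts at 0 to 0.004; its near end lies 6 mm plus this travel behind the eye's face. Its other end is flush with the opposite cheek at 0.004, 20 mm out at 0.024; hard stop at 0.030. Resists with about 9 N plus 2.5 N per 10 mm/s of speed, stays where left.
- punch: Loose drift punch, about 150 g, starting level in its cradle. Origin at the centre of its red handle, a square bar 90 mm long, 14 mm thick and high; x runs along the punch to the tip. The steel nose, 6 mm in diameter and 70 mm long, runs from the handle's end to the flat tip 115 mm from the origin.
- cradle: Fixed aluminium cradle, origin at table level under its centre, x along the punch. Base 110 by 70 mm, 12 mm thick. Two notched uprights, 8 mm thick, at x = -36 and +36 mm, 58 mm high, hold the handle with its centre over the origin, 50 mm above the table (seat 43 mm high, notch about 20 mm wide at the seat, 30 mm at the mouth). Grip the handle between the uprights.
- grease_jar: Amber jar, 56 mm in diameter, 62 mm high, origin at its underside; leave alone.
- nozzle_nut: Steel nozzle nut, 28 mm in diameter, 50 mm high, standing, origin at its underside; leave alone.
- test_weight: Brass test weight with a knob, 44 mm in diameter, 54 mm high, origin at its underside; leave alone.
Not all that is in view belongs to the job. Of the things that look like the punch, the middle-sized one is meant.

How it is judged:
By the outcome, as a careful person would: the job done as asked, in the order asked, and still so for the second after the job is handed in, with the robot touching nothing.
It also fails if it takes over 72 s, if anything falls off the work surface, if the arm or the gripper's body presses on something with over 40 N, if the wrist force passes 120 N, or if a joint passes its speed limit or range.

### The arm

A 6-joint arm with a two-finger parallel gripper is mounted at the origin on the work surface. World frame = base frame: x ahead of the robot, y to its left, z up, the work surface at z = 0. Lengths are in m, angles in rad, forces in N, time in s.
With the tool pointing down it reaches from about 0.275 to 0.85 m from the base axis. Payload 5.2 kg.
Tool frame: the origin (TCP) lies on the centre line of the jaws, within the pads' length; the fingertips stand 25 mm ahead of it and the grasp point (between the pads) lies 6 mm ahead of it; z points along the fingers, y is the direction in which the jaws open and shut (so a half turn about z gives the same grasp; the last joint's range is limited). The gripper opens to 85 mm and grips with 20 to 120 N. Pads are 22 mm wide; open, the fingers measure 114 mm over their backs; the gripper's body (76 mm by 85 mm) begins 54 mm behind the grasp point. The pads swing forward as they close: fully open they stand 13 mm farther back than shut.
Start: joints at [-1.372, 0.259, 1.535, -0, 1.348, -0.203], TCP at [0.215, -0.506, 0.256] pointing down, gripper open.
Joint ranges: [-3.14, 3.14], [-0.91, 2.08], [0.19, 2.58], [-1.22, 4.36], [0.22, 2.71], [-3.12, 3.12]. Speed limits (rad/s): [2.57, 2.57, 3.14, 3.14, 3.14, 3.14].

### API

Orientations are given as a unit quaternion [x, y, z, w].
In Python, from plant import monitor, get_image, calibration, robot gives the robot as it stands.
- The arm moves only by the tool drive_tool, never from a script. Its argument "steps" is a list of rows, each an object of numbers: "fingers": the opening, from 0 (shut) to 1 (fully open); "x", "y", "z": the shift along the tool's x, y, z in m; "yaw": the turn about the tool's z in rad. A call has 1 to 5 rows; each row is the pose to reach, as a shift and turn from the pose commanded when the call began, along the tool's axes at that moment; what a row does not reach only later rows make up. A row lasts 1/12 s, in which the tool goes at most 41.7 mm and 7.16 degrees, less where a joint would pass 70% of its speed; a pose out of reach is approached as far as the arm can. A call with a gripper value outside its range is refused whole. The fingers move at their own pace and stop on an object; the grip force is fixed at half the most. Time passes only in rows, so rows that repeat a pose let the fingers close. It gives the time, the measured TCP pose, the force and the opening at its end, in the units of the state.
- monitor.get_state(): the state, without advancing time (a new reading comes with each control period).
- get_image(name): name is "side" or "top" or "wrist"; returns the picture (384x512x3 uint8, red, green, blue); there is no depth.
- calibration(name): a dict with "intrinsics" (3x3 intrinsics, pixels), "R" (3x3) and "t" (3): a world point X has camera coordinates R X + t. Camera axes: x right, y down, z forward; pixel columns grow to the right and rows downward; lengths in m; the calibration is good to about 2 mm. The wrist camera is an equidistant fisheye: a pixel r from the principal point sees the ray r / f radians off the axis. A picture is of the moment at which its call begins: read the wrist's pose just before it. calibration takes no time and is no camera call; for the wrist camera it gives the pose at the moment of the call.
- robot.finish_job(): hands the job in, once; it reports no verdict.
The state is a dict: "clock": time; "joint_pos": joint angles; "joint_velocities": joint speeds; "joint_efforts": joint torques, N m; "position": TCP position; "ee_rot": TCP orientation; "ft_force": force on the tool from outside, world axes, zero at the start; "torque": the same for the moment, N m; "opening": opening from 0.0 (shut) to 1.0 (fully open).
Only numpy, scipy, OpenCV 4.12 (cv2) and the standard library are available. Lean on these libraries where they do the work, as an engineer would, in place of code of your own. Each camera call takes 0.05 s, during which the arm holds its last target.

## Working session

There is one attempt and no reset: what is moved stays moved. The work goes in short steps, Python scripts to look and compute and a tool call to move; the robot and the scene stay as the last step left them, time stands still between calls to the robot, and variables do not carry over. Pictures are saved under pics/ and viewed, and the job is handed in when it is done.

Besides the shell and the picture viewer there is one more tool, called after "Emit:" as a command line: name --argument value ..., lists and objects as JSON in quotes. drive_tool: Moves the arm, as the interface text tells. Its arguments: {"type":"object","properties":{"steps":{"type":"array"}},"required":["steps"]}

```bash
mkdir -p pics; ls
python3 - <<'E'
from plant import monitor,get_image,calibration,robot
import cv2
s=monitor.get_state(); print(s)
for n in ("side","top","wrist"):
    c=calibration(n); print(n,c)
    cv2.imwrite(f"pics/{n}0.png",get_image(n)[:,:,::-1])
E
```

```text
pics
{'clock': 0.0, 'joint_pos': array([-1.37178135e+00,  2.59391145e-01,  1.53612378e+00,  2.74044943e-05,
        1.34796819e+00, -2.02819532e-01]), 'joint_velocities': array([ 0.00034313, -0.00075656, -0.00149037, -0.00122055, -0.00048118,
       -0.00151306]), 'joint_efforts': array([ 5.40335350e-04, -4.46021891e+01, -2.90574110e+01, -4.92734107e-04,
        1.14834736e-02,  2.53259446e-05]), 'position': array([ 0.2150306 , -0.50569319,  0.25543239]), 'ee_rot': array([ 9.79884105e-01,  1.99565147e-01,  1.51586750e-05, -9.45202238e-04]), 'ft_force': array([0.17860397, 0.18426663, 0.96307975]), 'torque': array([ 0.02281724, -0.01671957,  0.00137038]), 'opening': 1.000713575051083}
side {'intrinsics': array([[482.49535506,   0.        , 246.30116289],
       [  0.        , 482.49535506, 194.77119589],
       [  0.        ,   0.        ,   1.        ]]), 'R': array([[ 0.82254573, -0.56863438,  0.00857069],
       [-0.27404047, -0.40952283, -0.8701683 ],
       [ 0.49831751,  0.71340451, -0.49268009]]), 't': array([-0.37512993,  0.19421292,  1.15753432])}
top {'intrinsics': array([[469.96093105,   0.        , 252.75891301],
       [  0.        , 469.96093105, 195.02916288],
       [  0.        ,   0.        ,   1.        ]]), 'R': array([[ 0.02540096, -0.99967664, -0.00118992],
       [-0.99081272, -0.02501754, -0.13290701],
       [ 0.13283427,  0.00455495, -0.9911278 ]]), 't': array([0.01039761, 0.47808807, 1.28534262])}
wrist {'intrinsics': array([[297.31863964,   0.        , 250.21733232],
       [  0.        , 297.31863964, 190.9968943 ],
       [  0.        ,   0.        ,   1.        ]]), 'R': array([[ 0.39099772, -0.92039097, -0.00111727],
       [-0.88337873, -0.37561453,  0.28027799],
       [-0.25838499, -0.10860108, -0.95991823]]), 't': array([-0.54868935, -0.03623475,  0.3778843 ])}
```

View pics/side0.png

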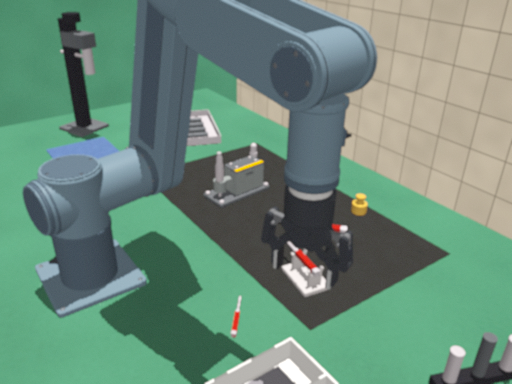

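View pics/top0.png

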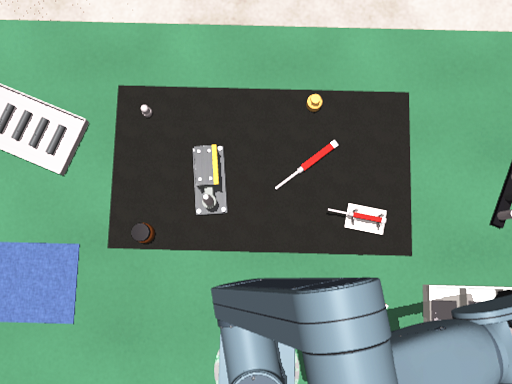

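View pics/wrist0.png

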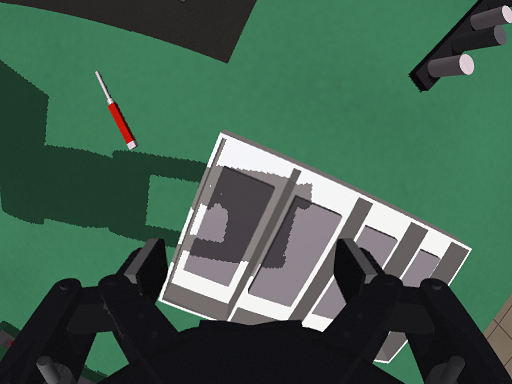

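Candidates for the punch: the one in the white cradle, top (368,217); the large one on the mat, top (320,155); the small one on the green table, side (236,315) and wrist (115,110). I expect it to be the cradle one, so I'll check that with crops.

Run:
```python
import cv2
a=cv2.imread("pics/top0.png")
cv2.imwrite("pics/c1.png",cv2.resize(a[190:245,315:400],None,fx=9,fy=9,interpolation=cv2.INTER_CUBIC))
cv2.imwrite("pics/c2.png",cv2.resize(a[138:222,180:240],None,fx=7,fy=7,interpolation=cv2.INTER_CUBIC))
```

```text
(no output)
```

View pics/c1.png

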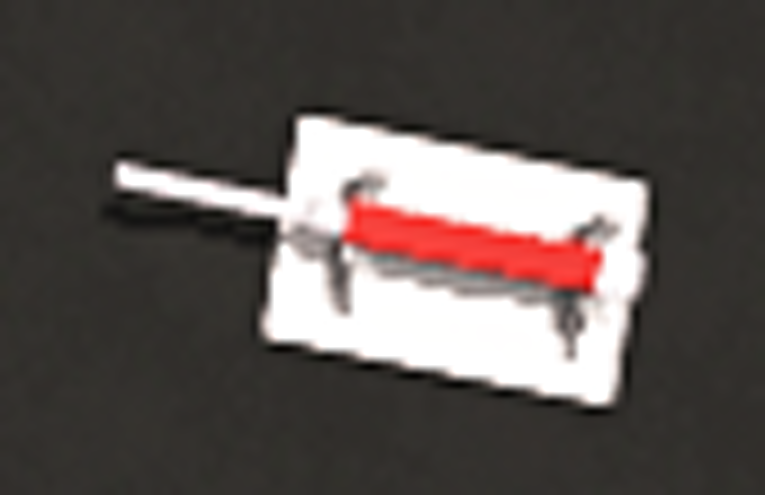

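View pics/c2.png

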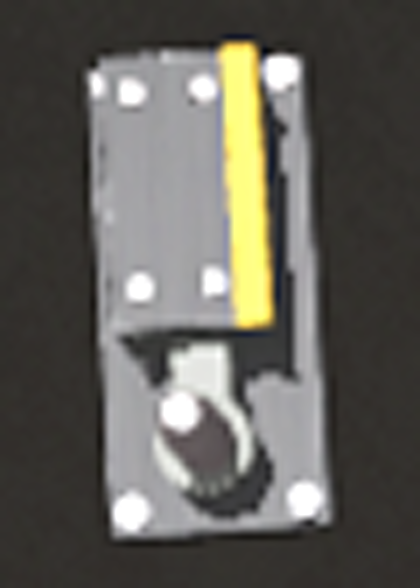

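```bash
cat > h.py <<'E'
import numpy as np
from plant import monitor,get_image,calibration,robot
def ray(n,u,v,c=None):
    c=c or calibration(n);K=c['intrinsics'];R=np.array(c['R']);t=np.array(c['t'])
    if n=='wrist':
        d=np.array([(u-K[0,2])/K[0,0],(v-K[1,2])/K[1,1]]);r=np.hypot(*d)
        q=np.array([*(d/r*np.sin(r)),np.cos(r)])
    else: q=np.array([(u-K[0,2])/K[0,0],(v-K[1,2])/K[1,1],1])
    return -R.T@t,R.T@q
def at(n,u,v,z,c=None):
    o,d=ray(n,u,v,c);return o+d*(z-o[2])/d[2]
def proj(n,X,c=None):
    c=c or calibration(n);K=c['intrinsics'];p=np.array(c['R'])@X+np.array(c['t'])
    if n=='wrist':
        r=np.hypot(p[0],p[1]);a=np.arctan2(r,p[2]);q=p[:2]/max(r,1e-9)*a
    else:q=p[:2]/p[2]
    return q*K[0,0]+K[:2,2]
E
python3 - <<'E'
from h import *
def C(x,y,s,x0,y0,z): return at('top',(x+.5)/s-.5+x0,(y+.5)/s-.5+y0,z)
P=[C(x,y,9,315,190,.012) for x,y in [(298,113),(648,180),(612,407),(262,340)]]
print("cradle",np.round(P,4),np.mean(P,0),[np.linalg.norm(P[i]-P[i-1]) for i in range(4)])
print("ang cradle x(tip)", [np.degrees(np.arctan2(*(d[[1,0]]))) for d in (P[0]-P[1],P[3]-P[2])])
print("tip",C(118,172,9,315,190,.05), "red ends",C(347,222,9,315,190,.057),C(600,268,9,315,190,.057))
S=[C(x,y,7,180,138,.012) for x,y in [(88,75),(305,60),(328,520),(112,535)]]
print("stand",np.round(S,4),np.mean(S,0),[np.linalg.norm(S[i]-S[i-1]) for i in range(4)])
print("angx",[np.degrees(np.arctan2(*(d[[1,0]]))) for d in (S[0]-S[3],S[1]-S[2])])
B=[C(x,y,7,180,138,.094) for x,y in [(256,42),(272,325)]]
print("band",B,np.degrees(np.arctan2(*((B[0]-B[1])[[1,0]]))),np.linalg.norm(B[0]-B[1]))
E
```

```text
cradle [[ 0.4669 -0.2473  0.012 ]
 [ 0.4484 -0.3574  0.012 ]
 [ 0.3768 -0.3453  0.012 ]
 [ 0.395  -0.2359  0.012 ]] [ 0.42175147 -0.29646936  0.012     ] [np.float64(0.07279806712824938), np.float64(0.11161630347306802), np.float64(0.07263501435446602), np.float64(0.11082204480798472)]
ang cradle x(tip) [np.float64(80.47967019232065), np.float64(80.56238764557432)]
tip [ 0.44258727 -0.18468988  0.05      ] red ends [ 0.42831899 -0.25317494  0.057     ] [ 0.41625564 -0.32981157  0.057     ]
stand [[0.6119 0.2008 0.012 ]
 [0.6205 0.1117 0.012 ]
 [0.4304 0.0959 0.012 ]
 [0.4221 0.183  0.012 ]] [0.52122407 0.14786792 0.012     ] [np.float64(0.19066934917131698), np.float64(0.0895982136364641), np.float64(0.19075792610729161), np.float64(0.08752149064650767)]
angx [np.float64(5.355532958640086), np.float64(4.731801666531003)]
band [array([0.607483  , 0.12497436, 0.094     ]), array([0.4968244 , 0.11488959, 0.094     ])] 5.207209248190564 0.11111718759563366
```

```bash
cat >> h.py <<'E'
from scipy.spatial.transform import Rotation as Ro
def go(x,y,z,deg):
    s=monitor.get_state();R=Ro.from_quat(s['ee_rot']).as_matrix();p=s['position']
    d=R.T@(np.array([x,y,z])-p)
    a=np.degrees(np.arctan2(R[1,0],R[0,0]));w=(deg-a+180)%360-180
    print("t",s['clock'],"p",np.round(p,4),"ang %.2f"%a,"zax",np.round(R[:,2],4),"F",np.round(s['ft_force'],2),"open %.3f"%s['opening'])
    print("shift tool",np.round(d,4),"yaw %.4f"%np.radians(-w))
E
python3 -c "
from h import *
go(.4218,-.2965,.2,80.5)"
```

```text
t 0.15 p [ 0.215  -0.5059  0.2557] ang 23.02 zax [-3.0e-04  1.3e-03 -1.0e+00] F [-0.52  0.02 -0.17] open 1.003
shift tool [ 0.2721 -0.1117  0.0559] yaw -1.0032
```

```bash
python3 -c "
import cv2
a=cv2.imread('pics/side0.png')
cv2.imwrite('pics/c3.png',cv2.resize(a[135:210,195:280],None,fx=9,fy=8,interpolation=cv2.INTER_CUBIC))
from h import *
print(proj('side',np.array([.5517,.12,.07])))"
```

```text
[249.88915747 172.97149649]
```

View pics/c3.png

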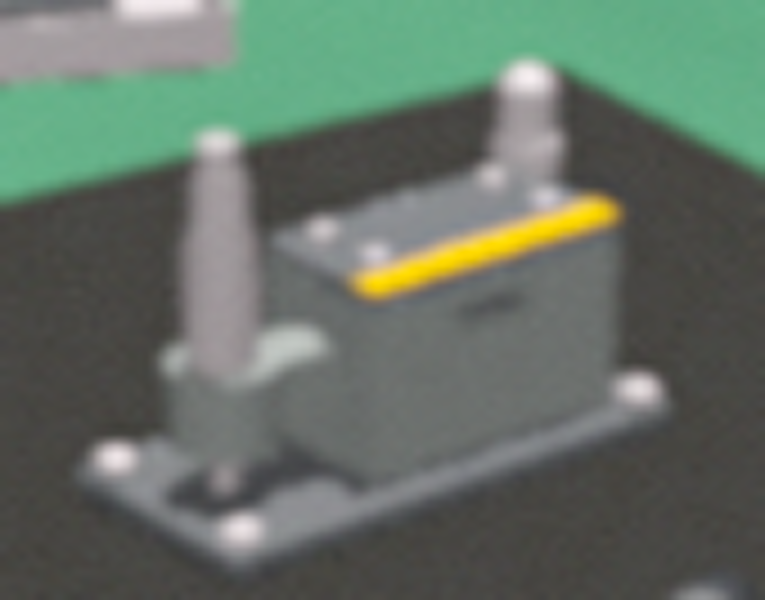

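The cradle crop shows a red-handled bar of the right length, with its tip at 114 mm (115 expected), so that is the punch. The slot shows in the side view at (250,173), matching its projected position. Now moving above the cradle.

Emit:
drive_tool --steps '[{"fingers":1,"x":0.272,"y":-0.112,"z":0.056,"yaw":-1.003},{"fingers":1,"x":0.272,"y":-0.112,"z":0.056,"yaw":-1.003},{"fingers":1,"x":0.272,"y":-0.112,"z":0.056,"yaw":-1.003},{"fingers":1,"x":0.272,"y":-0.112,"z":0.056,"yaw":-1.003},{"fingers":1,"x":0.272,"y":-0.112,"z":0.056,"yaw":-1.003}]'

```text
clock: 0.57
position: [0.3596, -0.3589, 0.2168]
ee_rot: [0.87, 0.493, 0.0, -0.0]
ft_force: [0.8, -0.6, -0.9]
opening: 0.999
```

```bash
python3 -c "
from h import *
go(.4218,-.2965,.2,80.5)"
```

```text
t 0.5667 p [ 0.3596 -0.3589  0.2168] ang 59.14 zax [-1.e-04  3.e-04 -1.e+00] F [ 0.82 -0.61 -0.87] open 0.999
shift tool [0.0855 0.0214 0.0168] yaw -0.3729
```

Emit:
drive_tool --steps '[{"fingers":1,"x":0.0855,"y":0.0214,"z":0.017,"yaw":-0.373},{"fingers":1,"x":0.0855,"y":0.0214,"z":0.017,"yaw":-0.373},{"fingers":1,"x":0.0855,"y":0.0214,"z":0.017,"yaw":-0.373},{"fingers":1,"x":0.0855,"y":0.0214,"z":0.017,"yaw":-0.373},{"fingers":1,"x":0.0855,"y":0.0214,"z":0.017,"yaw":-0.373}]'

```text
clock: 0.98
position: [0.4215, -0.298, 0.2001]
ee_rot: [0.765, 0.643, -0.0, -0.0]
ft_force: [0.0, -0.6, -0.2]
opening: 0.996
```

```bash
python3 -c "
from h import *
import cv2
go(.4218,-.2965,.2,80.5)
c=calibration('wrist')
cv2.imwrite('pics/w1.png',get_image('wrist')[:,:,::-1])
cv2.imwrite('pics/s1.png',get_image('side')[:,:,::-1])
for r,z in((0,.057),(.045,.057),(-.045,.057),(.115,.05)):
  a=np.radians(80.5);print(proj('wrist',np.array([.4218+r*np.cos(a),-.2965+r*np.sin(a),z]),c))
"
```

```text
t 0.9833 p [ 0.4215 -0.298   0.2001] ang 80.11 zax [-8.e-04  1.e-04 -1.e+00] F [ 0.01 -0.64 -0.19] open 0.996
shift tool [0.0015 0.0001 0.0001] yaw -0.0069
[250.9945361  184.64987357]
[250.66475002 134.93694906]
[251.2837767 230.2782167]
[250.11064821  56.73558141]
```

View pics/w1.png

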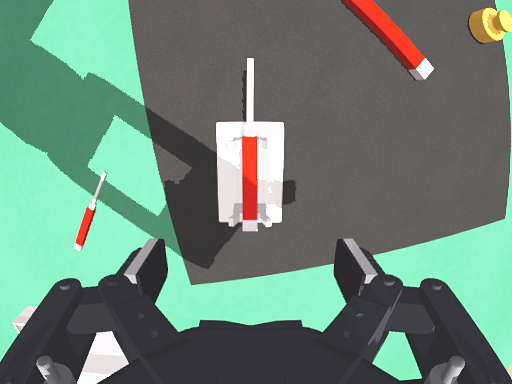

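The wrist view shows the punch at tip (250,57) and tail (250,231), against predictions of (250,57) and (251,230), so the pose is confirmed. Descending.

Emit:
drive_tool --steps '[{"fingers":1,"x":0.0015,"y":0,"z":0.04,"yaw":-0.007},{"fingers":1,"x":0.0015,"y":0,"z":0.08,"yaw":-0.007},{"fingers":1,"x":0.0015,"y":0,"z":0.12,"yaw":-0.007},{"fingers":1,"x":0.0015,"y":0,"z":0.144,"yaw":-0.007},{"fingers":1,"x":0.0015,"y":0,"z":0.144,"yaw":-0.007}]'

```text
clock: 1.5
position: [0.4179, -0.2956, 0.0518]
ee_rot: [0.764, 0.645, -0.0, -0.005]
ft_force: [-0.8, 0.5, -0.7]
opening: 0.997
```

Emit:
drive_tool --steps '[{"fingers":0,"z":0},{"fingers":0,"z":0},{"fingers":0,"z":0},{"fingers":0,"z":0},{"fingers":0,"z":0}]'

```text
schema error: expected keys fingers, x, y, z, yaw
```

Emit:
drive_tool --steps '[{"fingers":0,"z":0},{"fingers":0,"z":0},{"fingers":0,"z":0},{"fingers":0,"z":0},{"fingers":0,"z":0}]'

```text
schema error: expected keys fingers, x, y, z, yaw
```

```bash
python3 -c "
from h import *
import cv2
go(.4218,-.2965,.16,80.5)
cv2.imwrite('pics/w2.png',get_image('wrist')[:,:,::-1])
"
```

```text
t 1.5 p [ 0.4179 -0.2956  0.0518] ang 80.31 zax [-0.0066  0.0069 -1.    ] F [-0.78  0.54 -0.65] open 0.997
shift tool [ 0.0004  0.0031 -0.1083] yaw -0.0034
```

View pics/w2.png

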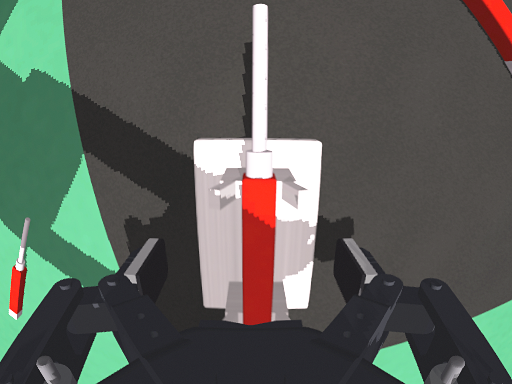

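```bash
python3 -c "
from h import *
go(.4218,-.2965,.056,80.5)"
```

```text
t 1.55 p [ 0.4194 -0.2968  0.0544] ang 80.35 zax [-0.004   0.0041 -1.    ] F [-0.7   0.83  1.08] open 1.000
shift tool [ 0.0007  0.0023 -0.0016] yaw -0.0025
```

Still settling towards the commanded pose, so I'll close now.

Emit:
drive_tool --steps '[{"fingers":1,"x":0,"y":0,"z":0,"yaw":0},{"fingers":1,"x":0,"y":0,"z":0,"yaw":0},{"fingers":1,"x":0,"y":0,"z":0,"yaw":0}]'

```text
clock: 1.8
position: [0.4226, -0.2986, 0.0586]
ee_rot: [0.763, 0.646, 0.0, 0.002]
ft_force: [0.0, 0.6, -0.6]
opening: 0.997
```

```bash
python3 -c "
from h import *
go(.4218,-.2965,.056,80.5)"
```

```text
t 1.8 p [ 0.4226 -0.2986  0.0586] ang 80.54 zax [ 0.003  -0.0033 -1.    ] F [ 0.04  0.65 -0.58] open 0.997
shift tool [ 0.0019 -0.0011  0.0026] yaw 0.0008
```

Emit:
drive_tool --steps '[{"fingers":1,"x":0,"y":0,"z":0,"yaw":0},{"fingers":1,"x":0,"y":0,"z":0,"yaw":0},{"fingers":1,"x":0,"y":0,"z":0,"yaw":0},{"fingers":1,"x":0,"y":0,"z":0,"yaw":0},{"fingers":1,"x":0,"y":0,"z":0,"yaw":0}]'

```text
clock: 2.22
position: [0.4217, -0.2968, 0.0565]
ee_rot: [0.763, 0.647, 0.0, 0.0]
ft_force: [0.1, 0.0, -0.1]
opening: 0.998
```

```bash
python3 -c "
from h import *
go(.4218,-.2965,.056,80.5)"
```

```text
t 2.2167 p [ 0.4217 -0.2968  0.0565] ang 80.61 zax [ 1.e-04 -1.e-04 -1.e+00] F [ 0.08  0.02 -0.11] open 0.998
shift tool [0.0003 0.     0.0005] yaw 0.0020
```

Emit:
drive_tool --steps '[{"fingers":0,"x":0,"y":0,"z":0,"yaw":0},{"fingers":0,"x":0,"y":0,"z":0,"yaw":0},{"fingers":0,"x":0,"y":0,"z":0,"yaw":0},{"fingers":0,"x":0,"y":0,"z":0,"yaw":0},{"fingers":0,"x":0,"y":0,"z":0,"yaw":0}]'

```text
clock: 2.63
position: [0.4216, -0.2969, 0.0563]
ee_rot: [0.763, 0.647, -0.0, -0.0]
ft_force: [-0.2, -0.3, -0.8]
opening: 0.299
```

Emit:
drive_tool --steps '[{"fingers":0,"x":0,"y":0,"z":0,"yaw":0},{"fingers":0,"x":0,"y":0,"z":0,"yaw":0},{"fingers":0,"x":0,"y":0,"z":0,"yaw":0},{"fingers":0,"x":0,"y":0,"z":0,"yaw":0}]'

```text
clock: 2.97
position: [0.4217, -0.297, 0.0565]
ee_rot: [0.763, 0.647, 0.0, 0.0]
ft_force: [0.4, 0.7, 1.6]
opening: 0.15
```

```bash
python3 -c "
from h import *
go(.4218,-.2965,.056,80.5)"
```

```text
t 2.9667 p [ 0.4217 -0.297   0.0565] ang 80.60 zax [ 2.e-04 -2.e-04 -1.e+00] F [0.42 0.74 1.65] open 0.150
shift tool [ 0.0005 -0.      0.0005] yaw 0.0018
```

Opening 0.15 is about 13 mm, so the handle is held. Lifting.

Emit:
drive_tool --steps '[{"fingers":0,"x":0,"y":0,"z":-0.01,"yaw":0},{"fingers":0,"x":0,"y":0,"z":-0.03,"yaw":0},{"fingers":0,"x":0,"y":0,"z":-0.055,"yaw":0},{"fingers":0,"x":0,"y":0,"z":-0.08,"yaw":0},{"fingers":0,"x":0,"y":0,"z":-0.09,"yaw":0}]'

```text
clock: 3.38
position: [0.4227, -0.298, 0.1499]
ee_rot: [0.763, 0.647, 0.0, 0.002]
ft_force: [1.1, -0.9, -0.5]
opening: 0.153
```

```bash
python3 -c "
from h import *
import cv2
go(.5617,.005,.146,95.1)
c=calibration('wrist')
cv2.imwrite('pics/w3.png',get_image('wrist')[:,:,::-1])
s=monitor.get_state();R=Ro.from_quat(s['ee_rot']).as_matrix();p=s['position']
for q in ((.115,0,.006),(.115,.003,.006),(.115,-.003,.006)): print(proj('wrist',p+R@np.array(q),c))
"
```

```text
t 3.3833 p [ 0.4227 -0.298   0.1499] ang 80.61 zax [ 0.0032 -0.0036 -1.    ] F [ 1.13 -0.89 -0.47] open 0.153
shift tool [0.3216 0.0877 0.0032] yaw -0.2529
[252.88435518   5.95582889]
[260.23362782   6.0131154 ]
[245.532457     5.96831191]
```

View pics/w3.png

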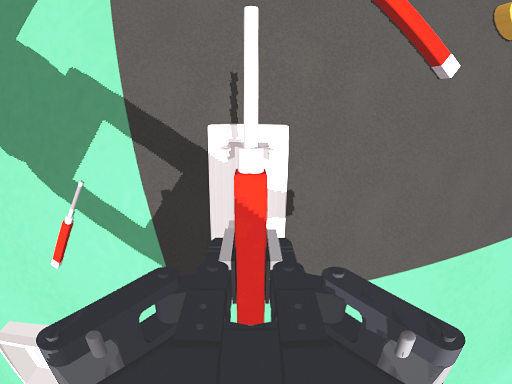

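```bash
cat >> h.py <<'E'
TH=95.1
def st(sx,sy,z):  # stand coords -> world
    a=np.radians(TH-90);o=np.array([.549,.150])
    return np.array([*(o+sx*np.array([np.cos(a),np.sin(a)])+sy*np.array([-np.sin(a),np.cos(a)])),z])
def tost(p):
    a=np.radians(TH-90);d=np.array(p[:2])-np.array([.549,.150])
    return np.array([d@[np.cos(a),np.sin(a)],d@[-np.sin(a),np.cos(a)],p[2]])
E
python3 -c "
from h import *
print(st(0,-.175,.13));go(*st(0,-.18,.13),95.1)"
```

```text
[ 0.5645565  -0.02430719  0.13      ]
t 3.4333 p [ 0.4231 -0.2985  0.1505] ang 80.61 zax [ 0.0046 -0.005  -1.    ] F [ 1.13  0.01 -0.54] open 0.148
shift tool [0.2888 0.096  0.0198] yaw -0.2529
```

Emit:
drive_tool --steps '[{"fingers":0,"x":0.015,"y":0.005,"z":0.0,"yaw":-0.02},{"fingers":0,"x":0.045,"y":0.015,"z":0.0,"yaw":-0.05},{"fingers":0,"x":0.08,"y":0.027,"z":0.0,"yaw":-0.09},{"fingers":0,"x":0.115,"y":0.038,"z":0.0,"yaw":-0.13},{"fingers":0,"x":0.15,"y":0.05,"z":0.0,"yaw":-0.17}]'

```text
clock: 3.85
position: [0.4951, -0.1555, 0.1452]
ee_rot: [0.705, 0.71, -0.0, -0.001]
ft_force: [-0.0, -1.0, -1.5]
opening: 0.149
```

```bash
python3 -c "
from h import *
go(*st(0,-.18,.13),95.1)"
```

```text
t 3.85 p [ 0.4951 -0.1555  0.1452] ang 90.39 zax [-1.7e-03  9.0e-04 -1.0e+00] F [-0.04 -1.02 -1.48] open 0.149
shift tool [0.1257 0.0708 0.0152] yaw -0.0822
```

Emit:
drive_tool --steps '[{"fingers":0,"x":0.033,"y":0.018,"z":0.0,"yaw":-0.03},{"fingers":0,"x":0.066,"y":0.036,"z":0.003,"yaw":-0.05},{"fingers":0,"x":0.095,"y":0.053,"z":0.008,"yaw":-0.07},{"fingers":0,"x":0.115,"y":0.065,"z":0.012,"yaw":-0.08},{"fingers":0,"x":0.125,"y":0.0705,"z":0.015,"yaw":-0.082}]'

```text
clock: 4.27
position: [0.5655, -0.0286, 0.1298]
ee_rot: [0.674, 0.739, -0.0, -0.001]
ft_force: [-0.4, 0.3, -1.5]
opening: 0.149
```

Emit:
drive_tool --steps '[{"fingers":0,"x":0,"y":0,"z":0.01,"yaw":0},{"fingers":0,"x":0,"y":0,"z":0.025,"yaw":0},{"fingers":0,"x":0,"y":0,"z":0.04,"yaw":0},{"fingers":0,"x":0,"y":0,"z":0.048,"yaw":0},{"fingers":0,"x":0,"y":0,"z":0.052,"yaw":0}]'

```text
clock: 4.68
position: [0.5634, -0.0324, 0.0772]
ee_rot: [0.676, 0.737, -0.001, -0.002]
ft_force: [-0.8, 0.1, -1.8]
opening: 0.153
```

Emit:
drive_tool --steps '[{"fingers":0,"x":0,"y":0,"z":0,"yaw":0},{"fingers":0,"x":0,"y":0,"z":0,"yaw":0},{"fingers":0,"x":0,"y":0,"z":0,"yaw":0},{"fingers":0,"x":0,"y":0,"z":0,"yaw":0},{"fingers":0,"x":0,"y":0,"z":0,"yaw":0}]'

```text
clock: 5.1
position: [0.5657, -0.0319, 0.0801]
ee_rot: [0.675, 0.737, 0.0, 0.001]
ft_force: [-0.5, -0.4, -1.0]
opening: 0.148
```

```bash
python3 -c "
from h import *
import cv2
go(*st(0,-.18,.076),95.1)
s=monitor.get_state();R=Ro.from_quat(s['ee_rot']).as_matrix();p=s['position']
X=p+R@np.array((.115,0,.006));print('tip nominal',X)
for n in('wrist','side','top'):
  print(n,proj(n,X),'slot',proj(n,st(0,-.03,.07)),'slot ends',proj(n,st(-.018,-.03,.07)),proj(n,st(.018,-.03,.07)),'bandends',proj(n,st(-.054,-.03,.094)),proj(n,st(.054,-.03,.094)))
  cv2.imwrite('pics/%s4.png'%n,get_image(n)[:,:,::-1])
a=cv2.imread('pics/side4.png');cv2.imwrite('pics/c4.png',cv2.resize(a[140:240,205:305],None,fx=6,fy=6,interpolation=cv2.INTER_CUBIC))
a=cv2.imread('pics/top4.png');cv2.imwrite('pics/c5.png',cv2.resize(a[138:222,180:300],None,fx=6,fy=6,interpolation=cv2.INTER_CUBIC))
"
```

```text
t 5.1 p [ 0.5657 -0.0319  0.0801] ang 95.04 zax [ 1.4e-03 -4.0e-04 -1.0e+00] F [-0.48 -0.44 -0.99] open 0.148
shift tool [ 0.0026 -0.0004  0.0041] yaw -0.0011
tip nominal [0.55556556 0.08268361 0.07406129]
wrist [251.39022465   5.72774248] slot [249.93448204 -62.4536979 ] slot ends [209.82325877 -61.10003082] [290.03550285 -61.14580521] bandends [114.77763517 -75.21256304] [385.06780547 -75.33704793]
side [258.04698112 176.1119196 ] slot [249.85815608 172.9596372 ] slot ends [245.35167586 174.63380112] [254.30384042 171.30805903] bandends [236.13686395 170.92482804] [263.21534654 161.15219246]
top [231.47897746 164.2303718 ] slot [217.8695031  165.58115516] slot ends [218.22243961 172.02580995] [217.51787152 159.16032871] bandends [218.28240461 183.60654832] [216.13646609 144.30345776]
```

View pics/wrist4.png

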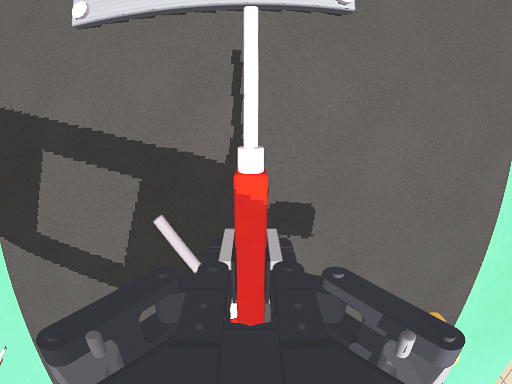

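View pics/c4.png

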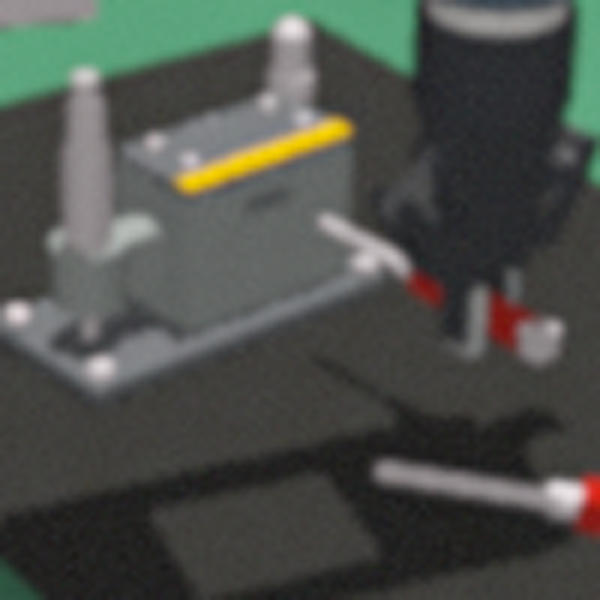

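View pics/c5.png

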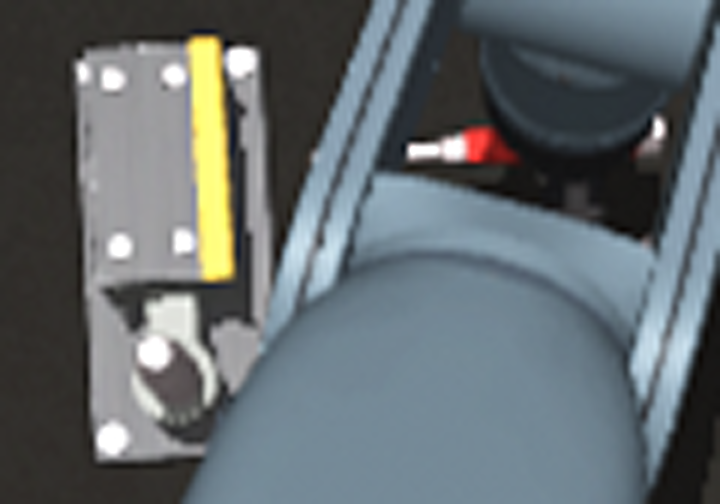

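```bash
python3 -c "
from h import *
import cv2
a=sum(get_image('side').astype(float) for _ in range(6))/6
np.save('sideavg.npy',a)
g=a[160:186,236:270].mean(2)
print(np.round(g[6:20,4:24]).astype(int), 'cols 240.. rows 166..')
g=np.clip((g-40)*255/100,0,255).astype('uint8')
cv2.imwrite('pics/c6.png',cv2.resize(g,None,fx=22,fy=22,interpolation=cv2.INTER_CUBIC))
go(*st(0,-.18,.076),95.1)
"
```

```text
[[142 150 159 167 168 161 150 150 148 140 133 135 127 114 106 101  98  96
   97  99]
 [163 165 165 157 150 148 141 134 135 130 120 111 100  96  96  98 100 100
  101 101]
 [158 148 145 141 135 134 130 122 113 106 102  97  95  98 100 101 102 101
  101 101]
 [147 138 132 128 121 113 103  98  96  98 101 100 100 101 101 101 102 102
  102 101]
 [134 126 112 100  95  94  95  98  99 100  99  98  97  98 101 101 102 101
  102 102]
 [111 100  94  92  94  97  99  99  97  95  91  88  89  94  98 101 101 102
  101 102]
 [ 97  96  98 100 100 100  96  93  89  83  80  79  85  92  99 101 102 100
  101 100]
 [101 100 101 102 100  97  89  83  80  79  81  83  88  94  99 101 101 100
  100  99]
 [102 102 102 101 100  95  85  81  84  88  91  93  97  99 100 101 101 100
  102 101]
 [101 101 102 100 101  96  91  91  94  96  98 100 100 100 101 102 101 105
  119 129]
 [102 102 102 101 100  99  97  98  99 100 101 100 101 101 100 101 103 115
  145 164]
 [101 102 102 101  99 100 101 101 101 102 102 101 101 100 101 101 102 114
  145 172]
 [101 101 101 100  99 100 100 101 101 101 101 102 100  99 100 101 101 105
  124 149]
 [101 101 101  99 100 100 102 102 101 101 101 101 100 100 100 101 101 100
  104 117]] cols 240.. rows 166..
t 5.55 p [ 0.5652 -0.0316  0.0794] ang 95.05 zax [-0.  0. -1.] F [ 0.95 -0.15 -2.04] open 0.154
shift tool [0.0023 0.     0.0034] yaw -0.0009
```

View pics/c6.png

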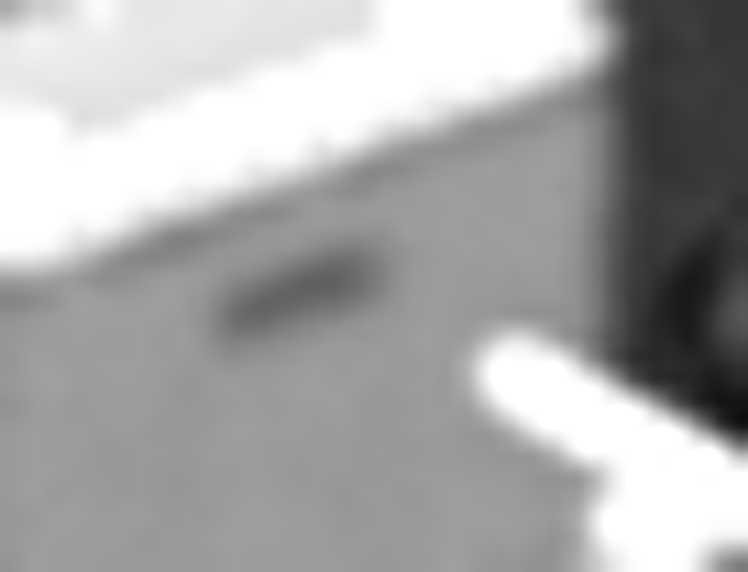

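Side view: slot spans about (246,174) to (253,171) and the punch tip is at (258,176), both as projected. The hole itself isn't resolvable, so I'll probe for it. Aligning first.

Emit:
drive_tool --steps '[{"fingers":0,"x":0.005,"y":0,"z":0.002,"yaw":-0.001},{"fingers":0,"x":0.012,"y":0,"z":0.0034,"yaw":-0.001},{"fingers":0,"x":0.018,"y":0,"z":0.0034,"yaw":-0.001},{"fingers":0,"x":0.022,"y":0,"z":0.0034,"yaw":-0.001},{"fingers":0,"x":0.024,"y":0,"z":0.0034,"yaw":-0.001}]'

```text
clock: 5.97
position: [0.5628, -0.0066, 0.0759]
ee_rot: [0.675, 0.738, -0.0, -0.0]
ft_force: [0.0, -0.8, -1.3]
opening: 0.149
```

Emit:
drive_tool --steps '[{"fingers":0,"x":0.001,"y":0,"z":0,"yaw":0},{"fingers":0,"x":0.001,"y":0,"z":0,"yaw":0},{"fingers":0,"x":0.001,"y":0,"z":0,"yaw":0},{"fingers":0,"x":0.001,"y":0,"z":0,"yaw":0},{"fingers":0,"x":0.001,"y":0,"z":0,"yaw":0}]'

```text
clock: 6.38
position: [0.5631, -0.007, 0.076]
ee_rot: [0.675, 0.738, 0.0, 0.0]
ft_force: [-0.1, 0.6, -1.1]
opening: 0.151
```

```bash
cat >> h.py <<'E'
def tip(pr=True):
    s=monitor.get_state();R=Ro.from_quat(s['ee_rot']).as_matrix();X=s['position']+R@np.array((.115,0,.006))
    F=tost(np.array([.549,.15,0])+s['ft_force'])
    print("t %.2f tip stand mm"%s['clock'],np.round(tost(X)*1e3,2),"F stand",np.round(F*[1,1,1],2),"open %.3f"%s['opening'])
    return X
E
python3 -c "
from h import *
import cv2
go(*st(0,-.15,.076),95.1); X=tip(); print(proj('side',X))
a=sum(get_image('side').astype(float) for _ in range(2))/2
g=np.clip((a[155:190,230:275])*1.2,0,255).astype('uint8')[:,:,::-1]
cv2.imwrite('pics/c7.png',cv2.resize(g,None,fx=16,fy=16,interpolation=cv2.INTER_CUBIC))
"
```

```text
t 6.3833 p [ 0.5631 -0.007   0.076 ] ang 95.08 zax [ 1.e-04 -1.e-04 -1.e+00] F [-0.1   0.65 -1.12] open 0.151
shift tool [ 0.0076 -0.0001 -0.    ] yaw -0.0003
t 6.38 tip stand mm [  0.09 -42.6   69.98] F stand [-0.04  0.65 -1.12] open 0.151
[252.53781035 174.41332728]
```

View pics/c7.png

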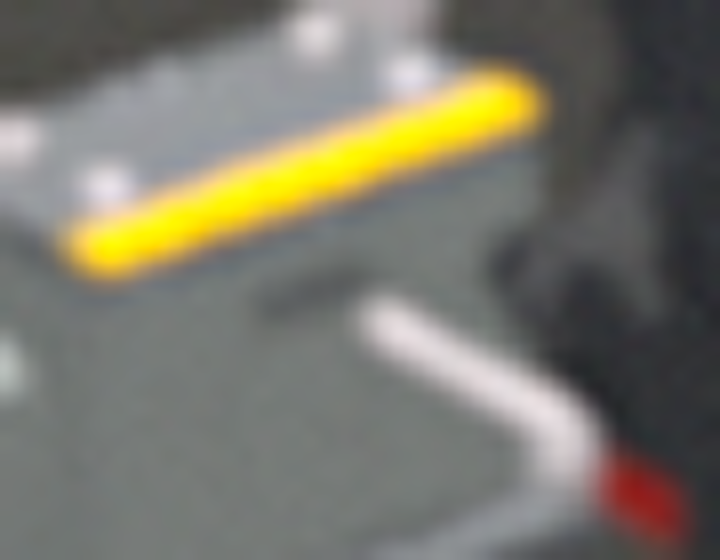

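Emit:
drive_tool --steps '[{"fingers":0,"x":0.003,"y":0,"z":0,"yaw":0},{"fingers":0,"x":0.006,"y":0,"z":0,"yaw":0},{"fingers":0,"x":0.009,"y":0,"z":0,"yaw":0},{"fingers":0,"x":0.0105,"y":0,"z":0,"yaw":0},{"fingers":0,"x":0.0105,"y":0,"z":0,"yaw":0}]'

```text
clock: 6.9
position: [0.5619, 0.0043, 0.076]
ee_rot: [0.675, 0.738, 0.0, -0.0]
ft_force: [-0.3, -0.7, -1.7]
opening: 0.148
```

```bash
python3 -c "
from h import *
tip()"
```

```text
t 6.90 tip stand mm [ -0.13 -31.32  69.98] F stand [-0.39 -0.68 -1.7 ] open 0.148
```

Emit:
drive_tool --steps '[{"fingers":0,"x":0.001,"y":0,"z":0,"yaw":0},{"fingers":0,"x":0.002,"y":0,"z":0,"yaw":0},{"fingers":0,"x":0.003,"y":0,"z":0,"yaw":0}]'

```text
clock: 7.15
position: [0.5618, 0.0067, 0.076]
ee_rot: [0.675, 0.738, 0.0, 0.0]
ft_force: [-0.5, 0.2, -1.6]
opening: 0.155
```

Emit:
drive_tool --steps '[{"fingers":0,"x":0.001,"y":0,"z":0,"yaw":0},{"fingers":0,"x":0.002,"y":0,"z":0,"yaw":0}]'

```text
clock: 7.32
position: [0.5616, 0.0087, 0.076]
ee_rot: [0.675, 0.738, 0.0, 0.0]
ft_force: [-0.3, 0.4, -1.5]
opening: 0.15
```

```bash
python3 -c "
from h import *
tip()"
```

```text
t 7.32 tip stand mm [ 3.000e-02 -2.682e+01  6.997e+01] F stand [-0.22  0.43 -1.5 ] open 0.150
```

Emit:
drive_tool --steps '[{"fingers":0,"x":0.001,"y":0,"z":0,"yaw":0},{"fingers":0,"x":0.002,"y":0,"z":0,"yaw":0},{"fingers":0,"x":0.003,"y":0,"z":0,"yaw":0},{"fingers":0,"x":0.003,"y":0,"z":0,"yaw":0}]'

```text
clock: 7.65
position: [0.5613, 0.0119, 0.0759]
ee_rot: [0.675, 0.738, 0.0, -0.0]
ft_force: [-0.8, 0.4, -1.7]
opening: 0.15
```

Emit:
drive_tool --steps '[{"fingers":0,"x":0.0007,"y":0,"z":0,"yaw":0},{"fingers":0,"x":0.0014,"y":0,"z":0,"yaw":0}]'

```text
clock: 7.82
position: [0.5612, 0.0131, 0.076]
ee_rot: [0.675, 0.738, 0.0, 0.0]
ft_force: [-0.1, 0.1, -1.4]
opening: 0.153
```

```bash
python3 -c "
from h import *
tip()"
```

```text
t 7.82 tip stand mm [ 3.000e-02 -2.247e+01  6.995e+01] F stand [-0.08  0.09 -1.41] open 0.153
```

Continuing in 0.7 mm increments.

Emit:
drive_tool --steps '[{"fingers":0,"x":0.0007,"y":0,"z":0,"yaw":0},{"fingers":0,"x":0.0014,"y":0,"z":0,"yaw":0}]'

```text
clock: 7.98
position: [0.5611, 0.0145, 0.076]
ee_rot: [0.675, 0.738, 0.0, -0.0]
ft_force: [1.1, -0.0, -1.1]
opening: 0.153
```

Emit:
drive_tool --steps '[{"fingers":0,"x":0.0007,"y":0,"z":0,"yaw":0}]'

```text
clock: 8.07
position: [0.561, 0.0152, 0.076]
ee_rot: [0.675, 0.738, 0.0, 0.0]
ft_force: [0.7, -0.6, -2.1]
opening: 0.149
```

Emit:
drive_tool --steps '[{"fingers":0,"x":0.0007,"y":0,"z":0,"yaw":0}]'

```text
clock: 8.15
position: [0.561, 0.0159, 0.0759]
ee_rot: [0.675, 0.738, -0.0, -0.0]
ft_force: [-0.1, -0.6, -1.0]
opening: 0.149
```

```bash
python3 -c "
from h import *
tip()"
```

```text
t 8.15 tip stand mm [ -0.   -19.65  69.95] F stand [-0.19 -0.56 -0.99] open 0.149
```

Emit:
drive_tool --steps '[{"fingers":0,"x":0.0007,"y":0,"z":0,"yaw":0}]'

```text
clock: 8.23
position: [0.5609, 0.0166, 0.076]
ee_rot: [0.675, 0.738, -0.0, -0.0]
ft_force: [0.5, -0.3, -0.8]
opening: 0.149
```

Emit:
drive_tool --steps '[{"fingers":0,"x":0.0007,"y":0,"z":0,"yaw":0}]'

```text
clock: 8.32
position: [0.561, 0.0167, 0.076]
ee_rot: [0.675, 0.738, -0.0, 0.0]
ft_force: [0.1, -4.8, -2.2]
opening: 0.15
```

Emit:
drive_tool --steps '[{"fingers":0,"x":0.0007,"y":0,"z":0,"yaw":0}]'

```text
clock: 8.4
position: [0.5611, 0.0169, 0.0761]
ee_rot: [0.675, 0.738, -0.001, 0.001]
ft_force: [-0.4, -7.5, -0.6]
opening: 0.152
```

```bash
python3 -c "
from h import *
tip()"
```

```text
t 8.40 tip stand mm [  0.14 -18.69  69.86] F stand [-1.06 -7.41 -0.63] open 0.152
```

Contact at tip y ≈ −18.7 mm with 7 N after about 1 mm of overtravel. That is the eye face, since the pin would be 6 mm or more deeper. Hopping sideways in 2 mm steps, towards stand +x first.

Emit:
drive_tool --steps '[{"fingers":0,"x":-0.003,"y":0,"z":0,"yaw":0},{"fingers":0,"x":-0.003,"y":0.002,"z":0,"yaw":0},{"fingers":0,"x":-0.0015,"y":0.002,"z":0,"yaw":0},{"fingers":0,"x":0,"y":0.002,"z":0,"yaw":0},{"fingers":0,"x":0,"y":0.002,"z":0,"yaw":0}]'

```text
clock: 8.82
position: [0.5634, 0.0172, 0.0762]
ee_rot: [0.675, 0.738, -0.0, 0.001]
ft_force: [1.1, -6.2, -1.4]
opening: 0.15
```

```bash
python3 -c "
from h import *
tip()"
```

```text
t 8.82 tip stand mm [  2.43 -18.61  69.95] F stand [ 0.5  -6.26 -1.43] open 0.150
```

Emit:
drive_tool --steps '[{"fingers":0,"x":-0.003,"y":0,"z":0,"yaw":0},{"fingers":0,"x":-0.003,"y":0.002,"z":0,"yaw":0},{"fingers":0,"x":-0.0015,"y":0.002,"z":0,"yaw":0},{"fingers":0,"x":0,"y":0.002,"z":0,"yaw":0},{"fingers":0,"x":0,"y":0.002,"z":0,"yaw":0}]'

```text
clock: 9.23
position: [0.5652, 0.0177, 0.0761]
ee_rot: [0.675, 0.738, -0.0, 0.001]
ft_force: [0.4, -5.2, -1.1]
opening: 0.151
```

```bash
python3 -c "
from h import *
tip()"
```

```text
t 9.23 tip stand mm [  4.36 -18.24  69.93] F stand [-0.07 -5.24 -1.09] open 0.151
```

Emit:
drive_tool --steps '[{"fingers":0,"x":-0.003,"y":0,"z":0,"yaw":0},{"fingers":0,"x":-0.003,"y":0.002,"z":0,"yaw":0},{"fingers":0,"x":-0.0015,"y":0.002,"z":0,"yaw":0},{"fingers":0,"x":0,"y":0.002,"z":0,"yaw":0},{"fingers":0,"x":0,"y":0.002,"z":0,"yaw":0}]'

```text
clock: 9.65
position: [0.5666, 0.0191, 0.0758]
ee_rot: [0.675, 0.738, 0.0, -0.0]
ft_force: [0.9, 1.3, -0.8]
opening: 0.156
```

```bash
python3 -c "
from h import *
tip()"
```

```text
t 9.65 tip stand mm [  5.84 -16.95  69.9 ] F stand [ 1.02  1.2  -0.79] open 0.156
```

Emit:
drive_tool --steps '[{"fingers":0,"x":-0.003,"y":0,"z":0,"yaw":0},{"fingers":0,"x":-0.003,"y":0.002,"z":0,"yaw":0},{"fingers":0,"x":-0.0015,"y":0.002,"z":0,"yaw":0},{"fingers":0,"x":0,"y":0.002,"z":0,"yaw":0},{"fingers":0,"x":0,"y":0.002,"z":0,"yaw":0}]'

```text
clock: 10.07
position: [0.5687, 0.0189, 0.0759]
ee_rot: [0.675, 0.738, 0.0, -0.0]
ft_force: [-0.1, -0.4, -1.7]
opening: 0.155
```

```bash
python3 -c "
from h import *
tip()"
```

```text
t 10.07 tip stand mm [  7.94 -17.31  69.94] F stand [-0.16 -0.43 -1.7 ] open 0.155
```

The tip went free at x = 5.8 and 7.9 mm, so the hole centre is about 6.9 mm. Moving to 6.9 mm and advancing gently.

Emit:
drive_tool --steps '[{"fingers":0,"x":0,"y":-0.001,"z":0,"yaw":0},{"fingers":0,"x":0,"y":-0.001,"z":0,"yaw":0},{"fingers":0,"x":0.0007,"y":-0.001,"z":0,"yaw":0},{"fingers":0,"x":0.0014,"y":-0.001,"z":0,"yaw":0}]'

```text
clock: 10.4
position: [0.5676, 0.02, 0.076]
ee_rot: [0.675, 0.738, 0.0, 0.0]
ft_force: [0.1, 0.1, -0.4]
opening: 0.151
```

Emit:
drive_tool --steps '[{"fingers":0,"x":0.0007,"y":0,"z":0,"yaw":0},{"fingers":0,"x":0.0014,"y":0,"z":0,"yaw":0}]'

```text
clock: 10.57
position: [0.5675, 0.0214, 0.076]
ee_rot: [0.675, 0.738, 0.0, 0.0]
ft_force: [-0.4, 0.7, -1.1]
opening: 0.145
```

```bash
python3 -c "
from h import *
tip()"
```

```text
t 10.57 tip stand mm [  7.04 -14.72  69.99] F stand [-0.38  0.72 -1.09] open 0.145
```

In the hole: 4 mm past the face with no force. Advancing to the pin.

Emit:
drive_tool --steps '[{"fingers":0,"x":0.0007,"y":0,"z":0,"yaw":0},{"fingers":0,"x":0.0014,"y":0,"z":0,"yaw":0}]'

```text
clock: 10.73
position: [0.5674, 0.0228, 0.076]
ee_rot: [0.675, 0.738, -0.0, -0.0]
ft_force: [-0.4, 0.3, -1.3]
opening: 0.148
```

Emit:
drive_tool --steps '[{"fingers":0,"x":0.0007,"y":0,"z":0,"yaw":0},{"fingers":0,"x":0.0014,"y":0,"z":0,"yaw":0}]'

```text
clock: 10.9
position: [0.5673, 0.0242, 0.076]
ee_rot: [0.675, 0.738, 0.0, 0.0]
ft_force: [-0.0, 0.2, -0.6]
opening: 0.155
```

Emit:
drive_tool --steps '[{"fingers":0,"x":0.0007,"y":0,"z":0,"yaw":0},{"fingers":0,"x":0.0014,"y":0,"z":0,"yaw":0}]'

```text
clock: 11.07
position: [0.5671, 0.0256, 0.0759]
ee_rot: [0.675, 0.738, -0.0, -0.0]
ft_force: [-0.1, -0.5, -0.4]
opening: 0.151
```

```bash
python3 -c "
from h import *
tip()"
```

```text
t 11.07 tip stand mm [  7.   -10.48  69.94] F stand [-0.1  -0.45 -0.44] open 0.151
```

Emit:
drive_tool --steps '[{"fingers":0,"x":0.0007,"y":0,"z":0,"yaw":0},{"fingers":0,"x":0.0014,"y":0,"z":0,"yaw":0}]'

```text
clock: 11.23
position: [0.5672, 0.0265, 0.076]
ee_rot: [0.675, 0.738, -0.0, 0.0]
ft_force: [0.3, -5.3, -1.6]
opening: 0.152
```

Emit:
drive_tool --steps '[{"fingers":0,"x":0.0007,"y":0,"z":0,"yaw":0},{"fingers":0,"x":0.0014,"y":0,"z":0,"yaw":0}]'

```text
clock: 11.4
position: [0.5674, 0.0267, 0.0762]
ee_rot: [0.675, 0.738, -0.001, 0.001]
ft_force: [-0.1, -9.6, -1.3]
opening: 0.156
```

Emit:
drive_tool --steps '[{"fingers":0,"x":0.0005,"y":0,"z":0,"yaw":0},{"fingers":0,"x":0.001,"y":0,"z":0,"yaw":0}]'

```text
clock: 11.57
position: [0.5674, 0.0271, 0.0763]
ee_rot: [0.675, 0.738, -0.001, 0.002]
ft_force: [0.5, -11.6, -0.8]
opening: 0.152
```

```bash
python3 -c "
from h import *
tip()"
```

```text
t 11.57 tip stand mm [ 7.31 -9.03 69.84] F stand [ -0.53 -11.64  -0.78] open 0.152
```

Pin contact about 9 mm past the face, so its initial travel is about 3 mm. Pushing at roughly 10 mm/s and watching the force.

Emit:
drive_tool --steps '[{"fingers":0,"x":0.0007,"y":0,"z":0,"yaw":0},{"fingers":0,"x":0.0014,"y":0,"z":0,"yaw":0},{"fingers":0,"x":0.0021,"y":0,"z":0,"yaw":0}]'

```text
clock: 11.82
position: [0.5672, 0.0289, 0.0763]
ee_rot: [0.675, 0.738, -0.001, 0.002]
ft_force: [0.6, -10.0, -0.7]
opening: 0.152
```

```bash
python3 -c "
from h import *
tip()"
```

```text
t 11.82 tip stand mm [ 7.3  -7.29 69.8 ] F stand [-0.28 -9.98 -0.71] open 0.152
```

Emit:
drive_tool --steps '[{"fingers":0,"x":0.0008,"y":0,"z":0,"yaw":0},{"fingers":0,"x":0.0016,"y":0,"z":0,"yaw":0},{"fingers":0,"x":0.0024,"y":0,"z":0,"yaw":0},{"fingers":0,"x":0.0032,"y":0,"z":0,"yaw":0}]'

```text
clock: 12.15
position: [0.567, 0.0319, 0.0763]
ee_rot: [0.675, 0.738, -0.001, 0.002]
ft_force: [0.7, -10.6, -1.8]
opening: 0.152
```

```bash
python3 -c "
from h import *
tip()"
```

```text
t 12.15 tip stand mm [ 7.36 -4.22 69.81] F stand [ -0.29 -10.64  -1.76] open 0.152
```

Emit:
drive_tool --steps '[{"fingers":0,"x":0.0009,"y":0,"z":0,"yaw":0},{"fingers":0,"x":0.0018,"y":0,"z":0,"yaw":0},{"fingers":0,"x":0.0027,"y":0,"z":0,"yaw":0},{"fingers":0,"x":0.0036,"y":0,"z":0,"yaw":0},{"fingers":0,"x":0.0045,"y":0,"z":0,"yaw":0}]'

```text
clock: 12.57
position: [0.5665, 0.0364, 0.0763]
ee_rot: [0.675, 0.738, -0.001, 0.002]
ft_force: [0.6, -11.5, -0.0]
opening: 0.148
```

Emit:
drive_tool --steps '[{"fingers":0,"x":0.0009,"y":0,"z":0,"yaw":0},{"fingers":0,"x":0.0018,"y":0,"z":0,"yaw":0},{"fingers":0,"x":0.0027,"y":0,"z":0,"yaw":0},{"fingers":0,"x":0.0036,"y":0,"z":0,"yaw":0},{"fingers":0,"x":0.0045,"y":0,"z":0,"yaw":0}]'

```text
clock: 12.98
position: [0.5662, 0.0408, 0.0763]
ee_rot: [0.675, 0.738, -0.001, 0.002]
ft_force: [-0.2, -12.5, -0.9]
opening: 0.152
```

```bash
python3 -c "
from h import *
tip()"
```

```text
t 12.98 tip stand mm [ 7.32  4.73 69.8 ] F stand [ -1.29 -12.46  -0.89] open 0.152
```

Emit:
drive_tool --steps '[{"fingers":0,"x":0.0009,"y":0,"z":0,"yaw":0},{"fingers":0,"x":0.0018,"y":0,"z":0,"yaw":0},{"fingers":0,"x":0.0027,"y":0,"z":0,"yaw":0},{"fingers":0,"x":0.0036,"y":0,"z":0,"yaw":0},{"fingers":0,"x":0.0045,"y":0,"z":0,"yaw":0}]'

```text
clock: 13.4
position: [0.5657, 0.0453, 0.0763]
ee_rot: [0.675, 0.738, -0.001, 0.002]
ft_force: [0.7, -11.1, -0.8]
opening: 0.152
```

Emit:
drive_tool --steps '[{"fingers":0,"x":0.0008,"y":0,"z":0,"yaw":0},{"fingers":0,"x":0.0016,"y":0,"z":0,"yaw":0},{"fingers":0,"x":0.0024,"y":0,"z":0,"yaw":0},{"fingers":0,"x":0.0032,"y":0,"z":0,"yaw":0},{"fingers":0,"x":0.004,"y":0,"z":0,"yaw":0}]'

```text
clock: 13.82
position: [0.5653, 0.0494, 0.0762]
ee_rot: [0.675, 0.738, -0.001, 0.002]
ft_force: [-0.4, -11.6, -1.2]
opening: 0.151
```

```bash
python3 -c "
from h import *
import cv2
X=tip()
for n in('wrist','side','top'):
  print(n,'tipnom',proj(n,X),'cheek far at x7',proj(n,st(.007,.03,.07)),'20mm out',proj(n,st(.007,.05,.07)))
  cv2.imwrite('pics/%s8.png'%n,get_image(n)[:,:,::-1])
a=cv2.imread('pics/top8.png');cv2.imwrite('pics/c8.png',cv2.resize(a[138:222,160:260],None,fx=7,fy=7,interpolation=cv2.INTER_CUBIC))
"
```

```text
t 13.82 tip stand mm [ 7.25 13.32 69.75] F stand [ -1.48 -11.54  -1.22] open 0.151
wrist tipnom [251.33070718   5.70520979] cheek far at x7 [250.71655672 -28.9332432 ] 20mm out [250.71762246 -65.67195785]
side tipnom [242.74054792 167.50376804] cheek far at x7 [239.33590415 165.63359209] 20mm out [235.39115777 163.48359571]
top tipnom [201.98330862 163.99711906] cheek far at x7 [195.91112986 164.4508095 ] 20mm out [188.63402589 164.90750419]
```

View pics/c8.png

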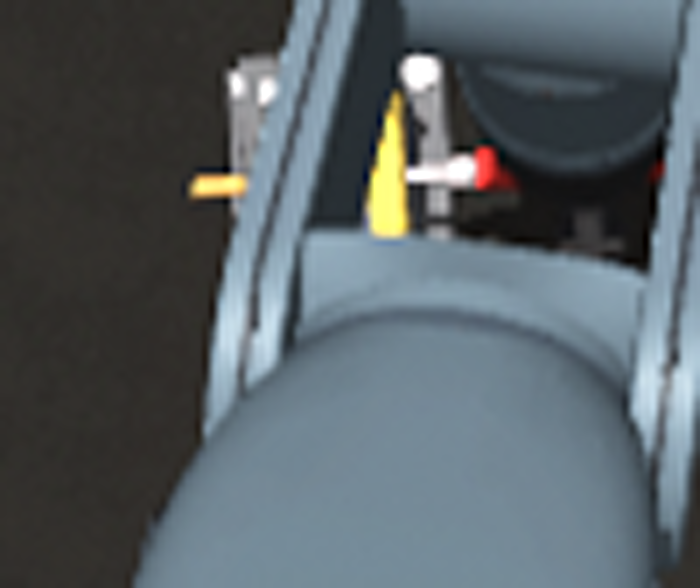

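View pics/wrist8.png

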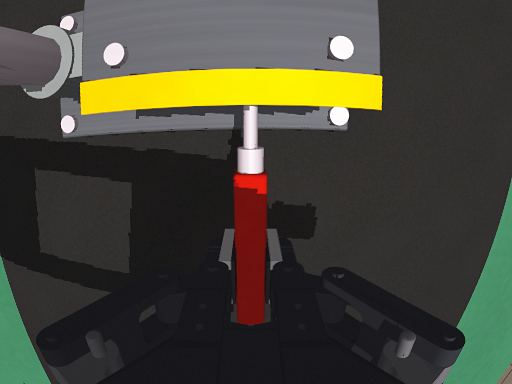

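The top view shows the brass pin end at about (187,165), against (188.6,165) for exactly 20 mm out, so roughly 22–24 mm. I'll add 1 mm of margin, then retract.

Emit:
drive_tool --steps '[{"fingers":0,"x":0.0005,"y":0,"z":0,"yaw":0},{"fingers":0,"x":0.001,"y":0,"z":0,"yaw":0}]'

```text
clock: 14.13
position: [0.5652, 0.0506, 0.0762]
ee_rot: [0.675, 0.738, -0.001, 0.001]
ft_force: [0.2, -11.3, -0.7]
opening: 0.151
```

```bash
python3 -c "
from h import *
tip()"
```

```text
t 14.13 tip stand mm [ 7.24 14.58 69.76] F stand [ -0.77 -11.23  -0.75] open 0.151
```

Emit:
drive_tool --steps '[{"fingers":0,"x":-0.003,"y":0,"z":0,"yaw":0},{"fingers":0,"x":-0.01,"y":0,"z":0,"yaw":0},{"fingers":0,"x":-0.018,"y":0,"z":0,"yaw":0},{"fingers":0,"x":-0.026,"y":0,"z":0,"yaw":0},{"fingers":0,"x":-0.034,"y":0,"z":0,"yaw":0}]'

```text
clock: 14.55
position: [0.5678, 0.0184, 0.0759]
ee_rot: [0.675, 0.738, 0.0, -0.0]
ft_force: [-0.6, 0.5, -1.8]
opening: 0.151
```

Emit:
drive_tool --steps '[{"fingers":0,"x":-0.008,"y":0,"z":0,"yaw":0},{"fingers":0,"x":-0.018,"y":0,"z":0,"yaw":0},{"fingers":0,"x":-0.03,"y":0,"z":0,"yaw":0},{"fingers":0,"x":-0.042,"y":0,"z":0,"yaw":0},{"fingers":0,"x":-0.05,"y":0,"z":0,"yaw":0}]'

```text
clock: 14.97
position: [0.5724, -0.0325, 0.076]
ee_rot: [0.675, 0.738, -0.0, 0.0]
ft_force: [0.5, 0.4, -1.2]
opening: 0.153
```

```bash
python3 -c "
from h import *
tip()"
```

```text
t 14.97 tip stand mm [  7.2  -68.87  69.92] F stand [ 0.56  0.37 -1.22] open 0.153
```

Emit:
drive_tool --steps '[{"fingers":0,"x":-0.01,"y":0,"z":-0.01,"yaw":0},{"fingers":0,"x":-0.03,"y":0,"z":-0.03,"yaw":0},{"fingers":0,"x":-0.05,"y":0,"z":-0.05,"yaw":0},{"fingers":0,"x":-0.07,"y":0,"z":-0.068,"yaw":0},{"fingers":0,"x":-0.08,"y":0,"z":-0.075,"yaw":0}]'

```text
clock: 15.38
position: [0.581, -0.1135, 0.1546]
ee_rot: [0.675, 0.737, 0.001, 0.003]
ft_force: [1.0, -0.5, -1.0]
opening: 0.149
```

```bash
python3 -c "
from h import *
import cv2
go(.4217,-.297,.15,80.55)
c=calibration('wrist')
s=monitor.get_state();R=Ro.from_quat(s['ee_rot']).as_matrix();p=s['position']
print(proj('wrist',p+R@np.array((.115,0,.006)),c))
cv2.imwrite('pics/w9.png',get_image('wrist')[:,:,::-1])
a=get_image('top')[:,:,::-1];cv2.imwrite('pics/c9.png',cv2.resize(a[130:230,160:260],None,fx=6,fy=6,interpolation=cv2.INTER_CUBIC))
"
```

```text
t 15.3833 p [ 0.581  -0.1135  0.1546] ang 95.03 zax [ 0.0053 -0.0028 -1.    ] F [ 1.01 -0.55 -0.97] open 0.149
shift tool [-0.1688 -0.1748  0.0043] yaw 0.2527
[251.4094501    5.73010514]
```

View pics/c9.png

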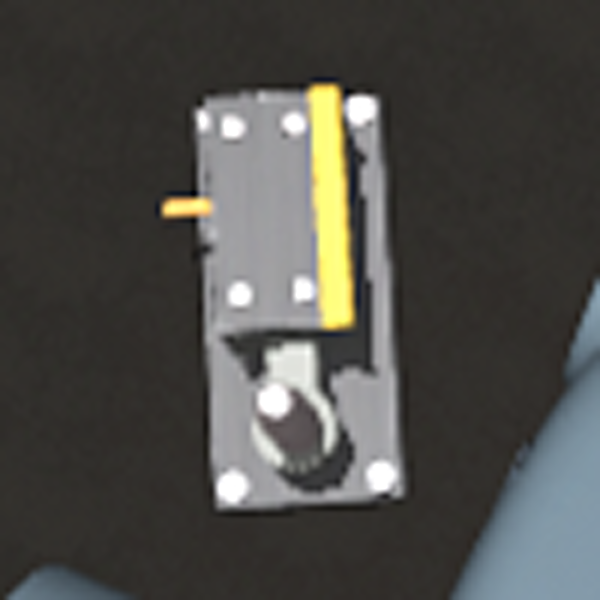

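View pics/w9.png

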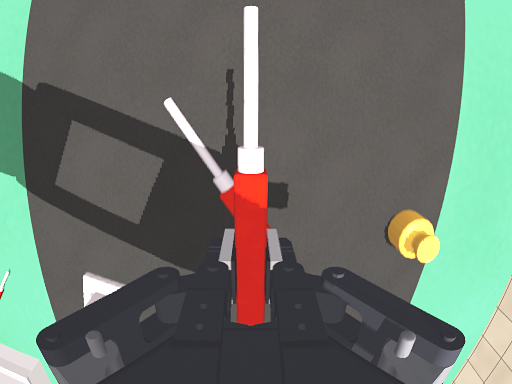

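The top view shows the brass pin standing out of the opposite cheek, end at (187,164), about 23–25 mm out. In the wrist view the punch tip is still at (250,7), so it has not slipped. Returning to the cradle.

Emit:
drive_tool --steps '[{"fingers":0,"x":-0.015,"y":-0.015,"z":0,"yaw":0.03},{"fingers":0,"x":-0.04,"y":-0.04,"z":0,"yaw":0.07},{"fingers":0,"x":-0.065,"y":-0.066,"z":0,"yaw":0.11},{"fingers":0,"x":-0.09,"y":-0.092,"z":0,"yaw":0.15},{"fingers":0,"x":-0.115,"y":-0.118,"z":0,"yaw":0.19}]'

```text
clock: 15.9
position: [0.4703, -0.2343, 0.1495]
ee_rot: [0.742, 0.67, 0.0, -0.002]
ft_force: [0.9, -0.1, -1.2]
opening: 0.151
```

```bash
python3 -c "
from h import *
go(.4217,-.297,.15,80.6)"
```

```text
t 15.9 p [ 0.4703 -0.2343  0.1495] ang 84.19 zax [-0.002   0.0024 -1.    ] F [ 0.95 -0.14 -1.19] open 0.151
shift tool [-0.0673 -0.042  -0.0005] yaw 0.0626
```

Emit:
drive_tool --steps '[{"fingers":0,"x":-0.022,"y":-0.014,"z":0,"yaw":0.03},{"fingers":0,"x":-0.042,"y":-0.027,"z":0,"yaw":0.05},{"fingers":0,"x":-0.056,"y":-0.036,"z":0,"yaw":0.06},{"fingers":0,"x":-0.064,"y":-0.04,"z":0,"yaw":0.0626},{"fingers":0,"x":-0.067,"y":-0.042,"z":0,"yaw":0.0626}]'

```text
clock: 16.32
position: [0.4226, -0.2976, 0.15]
ee_rot: [0.763, 0.647, 0.0, -0.001]
ft_force: [-0.3, 0.1, -1.1]
opening: 0.148
```

Emit:
drive_tool --steps '[{"fingers":0,"x":0,"y":0,"z":0,"yaw":0},{"fingers":0,"x":0,"y":0,"z":0,"yaw":0},{"fingers":0,"x":0,"y":0,"z":0,"yaw":0},{"fingers":0,"x":0,"y":0,"z":0,"yaw":0},{"fingers":0,"x":0,"y":0,"z":0,"yaw":0}]'

```text
clock: 16.73
position: [0.4239, -0.297, 0.1509]
ee_rot: [0.762, 0.647, 0.0, -0.0]
ft_force: [-0.1, 0.8, -0.6]
opening: 0.15
```

Emit:
drive_tool --steps '[{"fingers":0,"x":0,"y":0,"z":0,"yaw":0},{"fingers":0,"x":0,"y":0,"z":0,"yaw":0},{"fingers":0,"x":0,"y":0,"z":0,"yaw":0}]'

```text
clock: 16.98
position: [0.4235, -0.2976, 0.151]
ee_rot: [0.762, 0.647, 0.0, 0.0]
ft_force: [0.3, -0.1, -1.9]
opening: 0.151
```

```bash
python3 -c "
from h import *
go(.4217,-.297,.08,80.6)"
```

```text
t 16.9833 p [ 0.4235 -0.2976  0.151 ] ang 80.64 zax [ 1.e-04 -0.e+00 -1.e+00] F [ 0.32 -0.09 -1.9 ] open 0.151
shift tool [ 0.0003 -0.0019  0.071 ] yaw 0.0007
```

Emit:
drive_tool --steps '[{"fingers":0,"x":0.0005,"y":-0.0019,"z":0.015,"yaw":0.0007},{"fingers":0,"x":0.0005,"y":-0.0019,"z":0.035,"yaw":0.0007},{"fingers":0,"x":0.0005,"y":-0.0019,"z":0.055,"yaw":0.0007},{"fingers":0,"x":0.0005,"y":-0.0019,"z":0.067,"yaw":0.0007},{"fingers":0,"x":0.0005,"y":-0.0019,"z":0.071,"yaw":0.0007}]'

```text
clock: 17.4
position: [0.4206, -0.296, 0.078]
ee_rot: [0.763, 0.647, -0.0, -0.002]
ft_force: [0.2, 0.2, 0.3]
opening: 0.151
```

Emit:
drive_tool --steps '[{"fingers":0,"x":0,"y":0,"z":0,"yaw":0},{"fingers":0,"x":0,"y":0,"z":0,"yaw":0},{"fingers":0,"x":0,"y":0,"z":0,"yaw":0},{"fingers":0,"x":0,"y":0,"z":0,"yaw":0},{"fingers":0,"x":0,"y":0,"z":0,"yaw":0}]'

```text
clock: 17.82
position: [0.4221, -0.2974, 0.0808]
ee_rot: [0.763, 0.647, 0.0, 0.001]
ft_force: [-0.7, -0.6, -1.1]
opening: 0.151
```

```bash
python3 -c "
from h import *
import cv2
go(.4217,-.297,.0565,80.6)
cv2.imwrite('pics/w10.png',get_image('wrist')[:,:,::-1])"
```

```text
t 17.8167 p [ 0.4221 -0.2974  0.0808] ang 80.59 zax [ 0.0012 -0.0013 -1.    ] F [-0.74 -0.56 -1.12] open 0.151
shift tool [ 0.0003 -0.0004  0.0243] yaw -0.0002
```

View pics/w10.png

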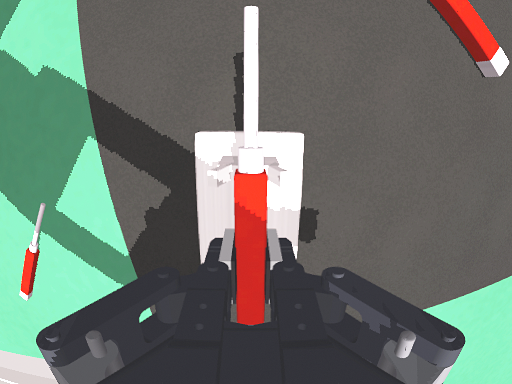

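The handle is centred over the cradle (column 250, cradle columns 196–303). Lowering slowly into the notches.

Emit:
drive_tool --steps '[{"fingers":0,"x":0,"y":0,"z":0.006,"yaw":0},{"fingers":0,"x":0,"y":0,"z":0.012,"yaw":0},{"fingers":0,"x":0,"y":0,"z":0.017,"yaw":0},{"fingers":0,"x":0,"y":0,"z":0.021,"yaw":0},{"fingers":0,"x":0,"y":0,"z":0.023,"yaw":0}]'

```text
clock: 18.28
position: [0.4212, -0.2965, 0.0563]
ee_rot: [0.763, 0.647, -0.0, -0.001]
ft_force: [-5.3, 5.2, 24.3]
opening: 0.147
```

Emit:
drive_tool --steps '[{"fingers":0,"x":0,"y":0,"z":0.0005,"yaw":0},{"fingers":0,"x":0,"y":0,"z":0.0005,"yaw":0},{"fingers":0,"x":0,"y":0,"z":0.0005,"yaw":0},{"fingers":0,"x":0,"y":0,"z":0.0005,"yaw":0},{"fingers":0,"x":0,"y":0,"z":0.0005,"yaw":0}]'

```text
clock: 18.7
position: [0.4212, -0.2965, 0.0564]
ee_rot: [0.763, 0.647, -0.0, -0.001]
ft_force: [-3.1, 2.9, 5.3]
opening: 0.153
```

```bash
python3 -c "
from h import *
go(.4217,-.297,.0565,80.6)"
```

```text
t 18.7 p [ 0.4212 -0.2965  0.0564] ang 80.59 zax [-1.e-03  9.e-04 -1.e+00] F [-3.1   2.92  5.32] open 0.153
shift tool [-0.0004  0.0006 -0.0001] yaw -0.0001
```

Seated with 5 N of contact. Releasing.

Emit:
drive_tool --steps '[{"fingers":0.3,"x":0,"y":0,"z":0,"yaw":0},{"fingers":0.6,"x":0,"y":0,"z":0,"yaw":0},{"fingers":1,"x":0,"y":0,"z":0,"yaw":0},{"fingers":1,"x":0,"y":0,"z":0,"yaw":0},{"fingers":1,"x":0,"y":0,"z":0,"yaw":0}]'

```text
clock: 19.12
position: [0.4218, -0.2971, 0.0564]
ee_rot: [0.763, 0.647, 0.0, 0.0]
ft_force: [-0.1, 0.1, -0.0]
opening: 0.854
```

Emit:
drive_tool --steps '[{"fingers":1,"x":0,"y":0,"z":0,"yaw":0},{"fingers":1,"x":0,"y":0,"z":0,"yaw":0},{"fingers":1,"x":0,"y":0,"z":0,"yaw":0},{"fingers":1,"x":0,"y":0,"z":0,"yaw":0}]'

```text
clock: 19.45
position: [0.4216, -0.297, 0.0564]
ee_rot: [0.763, 0.647, 0.0, 0.0]
ft_force: [0.1, -0.5, -0.6]
opening: 1.0
```

Emit:
drive_tool --steps '[{"fingers":1,"x":0,"y":0,"z":-0.01,"yaw":0},{"fingers":1,"x":0,"y":0,"z":-0.035,"yaw":0},{"fingers":1,"x":0,"y":0,"z":-0.07,"yaw":0},{"fingers":1,"x":0,"y":0,"z":-0.105,"yaw":0},{"fingers":1,"x":0,"y":0,"z":-0.14,"yaw":0}]'

```text
clock: 19.87
position: [0.4213, -0.2966, 0.1986]
ee_rot: [0.763, 0.647, -0.0, -0.0]
ft_force: [1.7, 0.1, -0.2]
opening: 0.996
```

Emit:
drive_tool --steps '[{"fingers":1,"x":-0.03,"y":0,"z":-0.02,"yaw":0},{"fingers":1,"x":-0.06,"y":0,"z":-0.03,"yaw":0},{"fingers":1,"x":-0.09,"y":0,"z":-0.04,"yaw":0},{"fingers":1,"x":-0.11,"y":0,"z":-0.05,"yaw":0},{"fingers":1,"x":-0.12,"y":0,"z":-0.05,"yaw":0}]'

```text
clock: 20.28
position: [0.4019, -0.4187, 0.2495]
ee_rot: [0.763, 0.646, -0.001, 0.003]
ft_force: [0.6, -0.0, 0.2]
opening: 0.998
```

Emit:
drive_tool --steps '[{"fingers":1,"x":0,"y":0,"z":0,"yaw":0},{"fingers":1,"x":0,"y":0,"z":0,"yaw":0},{"fingers":1,"x":0,"y":0,"z":0,"yaw":0},{"fingers":1,"x":0,"y":0,"z":0,"yaw":0},{"fingers":1,"x":0,"y":0,"z":0,"yaw":0}]'

```text
clock: 20.7
position: [0.4023, -0.4139, 0.246]
ee_rot: [0.762, 0.647, 0.0, -0.001]
ft_force: [0.1, 1.2, -1.3]
opening: 0.999
```

```bash
python3 -c "
from h import *
import cv2
go(.4217,-.297,.0565,80.6)
c=calibration('wrist')
for r,z in((0.045,.057),(-.045,.057),(.115,.05)):
  a=np.radians(80.5);X=np.array([.4218+r*np.cos(a),-.2965+r*np.sin(a),z]);print(proj('wrist',X,c),proj('top',X),proj('side',X))
cv2.imwrite('pics/w11.png',get_image('wrist')[:,:,::-1])
cv2.imwrite('pics/t11.png',get_image('top')[:,:,::-1])
s=get_image('side')[:,:,::-1]
cv2.imwrite('pics/c11.png',cv2.resize(s[220:310,260:360],None,fx=6,fy=6,interpolation=cv2.INTER_CUBIC))"
```

```text
t 20.7 p [ 0.4023 -0.4139  0.246 ] ang 80.67 zax [-5.0e-04  1.1e-03 -1.0e+00] F [ 0.15  1.16 -1.31] open 0.999
shift tool [0.1184 0.0003 0.1897] yaw 0.0011
[251.19972828  19.2915438 ] [352.72292703 213.88150796] [296.80329882 248.77979055]
[250.95631713 104.19473137] [385.29097516 220.12421257] [316.96401629 270.12355456]
[251.32879006 -35.83119361] [327.07771271 209.30488044] [282.61431382 236.18689364]
```

View pics/w11.png

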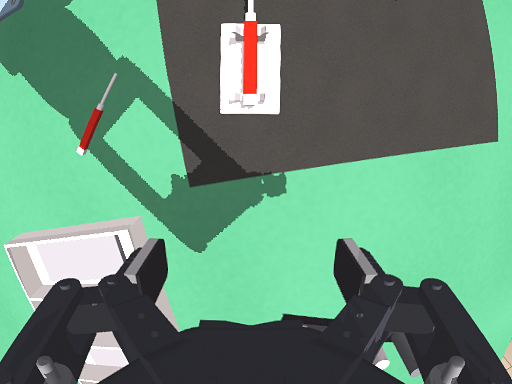

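View pics/t11.png

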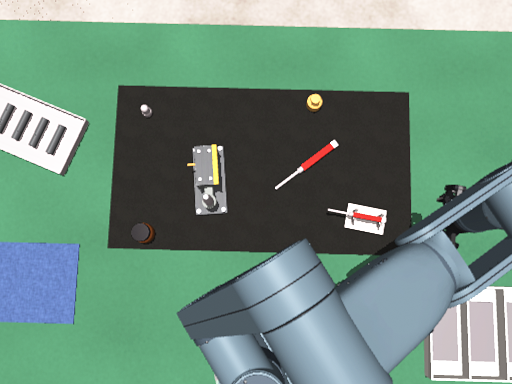

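View pics/c11.png

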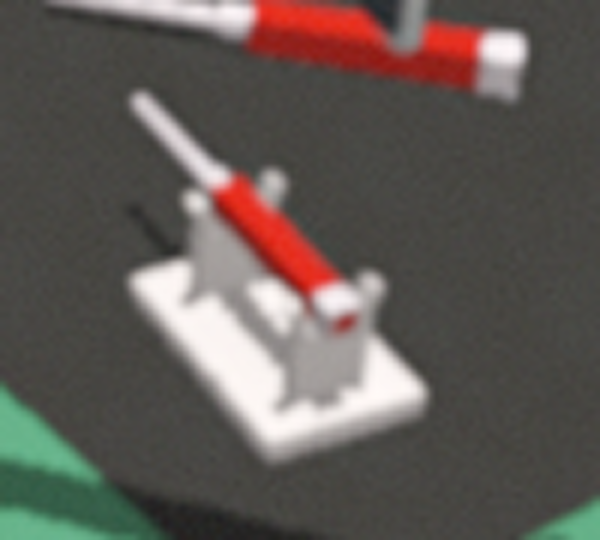

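The punch lies level in both notches, with its tip at side (283,236) as predicted. The nut at (145,110), weight at (314,102) and jar at (143,233) have not moved, and the pin is out. Handing in.

```bash
python3 -c "
from h import *
s=monitor.get_state();print(s['clock'],abs(s['joint_velocities']).max())
print(at('top',186.75,164.4,.07), tost(at('top',186.75,164.4,.07)))
print(robot.finish_job())"
```

```text
20.85 0.0037367961049311104
[0.55281435 0.20565808 0.07      ] [0.00874694 0.05509866 0.07      ]
the job is handed in; nothing more can be done
None
```

The pin is pressed through, the punch is back in its cradle, and the job was handed in at 20.9 s of the 72 s allowed; no verdict is reported.

- **Finding the pin:** I took the middle-sized punch from the cradle and felt along the eye face through the slot. The tip met solid steel at x of about 0, 2.4 and 4.4 mm and went free at 5.8 and 7.9 mm, so I entered the hole at about 7 mm.
- **Pressing:** I pushed the pin at about 10 mm/s. The highest force I read against the stand or pin was 12.5 N, sampled only at the end of each move.
- **Pin end:** It stands well beyond 20 mm, but the two estimates disagree by about 2 mm: the tip travel gives about 23 mm out, the top camera about 25 mm. That is within the camera's calibration error.
- **Putting back:** In the last pictures the punch rests in both cradle notches at its original place. Seating it pushed on the cradle with a brief 24 N, which dropped to 5 N before release.
- **Other items:** The jar, nut and weight show at the same pixels as at the start. I saw no sign of the gripper touching the stand, and at hand-in it was open and clear of everything.

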